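Tidy up after a slit-lamp examination

ROBOT

A 6-joint arm with a two-finger parallel gripper is mounted at the origin on the work surface. World frame = base frame: x ahead of the robot, y to its left, z up, the work surface at z = 0. Lengths are in m, angles in rad, forces in N, time in s.
With the tool pointing down it reaches from about 0.25 to 0.725 m from the base axis. Payload 4 kg.
Tool frame: the origin (TCP) lies midway between the tips of the shut fingers; the grasp point (between the pads) lies 19 mm behind it; z points along the fingers, y is the line along which they close (so a half turn about z gives the same grasp; the last joint's range is limited). The gripper opens to 85 mm and grips with 20 to 120 N. Pads are 22 mm wide; open, the fingers measure 114 mm over their backs; the gripper's body (76 mm by 85 mm) begins 54 mm behind the grasp point. The pads swing forward as they close: fully open they stand 13 mm farther back than shut.
Start: joints at [1.12, 0.241, 0.005, 1.335, 0, 1.571], TCP at [0.218, 0.45, 0.231] pointing down, gripper open.
Joint ranges: [-2.72, 2.72], [-1.05, 1.87], [-1.09, 1.28], [-1.99, 2.15], [-1.42, 1.44], [-3.14, 3.14]. Speed limits (rad/s): [2.79, 2.79, 3.14, 3.14, 3.14, 3.14].

INTERFACE

Orientations are given as a unit quaternion [x, y, z, w].
In Python, from workcell import bot gives the robot as it stands.
- The arm moves only by the tool move_arm, never from a script. Its argument "motion" is a list of rows, each an object of numbers: "x", "y", "z": the shift along the tool's x, y, z in cm; "yaw": the turn about the tool's z in degrees. A call has 1 to 20 rows; each row is the pose to reach, as a shift and turn from the pose commanded when the call began, along the tool's axes at that moment; what a row does not reach only later rows make up. A row lasts 1/8 s, in which the tool goes at most 62.5 mm and 10.7 degrees, less where a joint would pass 70% of its speed; a pose out of reach is approached as far as the arm can. A call with a gripper value outside its range is refused whole. "gripper" is the opening, from -1 (shut) to 1 (fully open), set as the call begins (left out, the last holds). The fingers move at their own pace and stop on an object; the grip force is fixed at half the most. Time passes only in rows, so rows that repeat a pose let the fingers close. It gives the time, the measured TCP pose, the force, the opening and the grip force at its end, in the units of the state.
- bot.get_obs(): the state, without advancing time (a new reading comes with each control period).
- bot.camera(name): name is "scene" or "top" or "wrist"; returns the picture (420x560x3 uint8, blue, green, red); there is no depth.
- bot.camera_model(name): a dict with "K" (3x3 intrinsics, pixels), "world_from_camera" (4x4, takes a point from camera to world coordinates). Camera axes: x right, y down, z forward; pixel columns grow to the right and rows downward; lengths in m; the calibration is good to about 2 mm. The wrist camera is an equidistant fisheye: a pixel r from the principal point sees the ray r / f radians off the axis. A picture is of the moment at which its call begins: read the wrist's pose just before it. camera_model takes no time and is no camera call; for the wrist camera it gives the pose at the moment of the call.
- bot.job_done(): hands the job in; it is judged then, once.
Trained networks look in the newest picture that a camera, given by its name, has taken for a name from the list of things; names that differ only in an ending like _2 or _b are one class to them, and where a whole thing is asked for, a point or a joint stands for the part that bears it (a point fixed in the world has none). Each returns a list of dicts, best first, with "score" (0 to 1); they miss things now and then, are a little off and sometimes report something else, mostly with a low value. They report only what shows in the picture. A call takes as long as a camera call.
- bot.cut_out(camera, name): "mask" (420x560 bool, what is visible of it) and "centre" ([row, column] in pixels, amid what is visible of it).
The state is a dict: "clock": time; "joint_pos": joint angles; "joint_vel": joint speeds; "tau": joint torques, N m; "eef_pos": TCP position; "tool_rot": TCP orientation; "ft_force": force on the tool from outside, world axes, zero at the start; "ft_torque": the same for the moment, N m; "grip_width": finger opening in m; "grasp_force": force on a finger pad.
Only numpy, scipy, OpenCV 4.12 (cv2) and the standard library are available. Lean on these libraries where they do the work, as an engineer would, in place of code of your own. Each camera call takes 0.05 s, during which the arm holds its last target. There are 200 camera calls.

TASK

The patient has gone: clear the things left on the counter to where they belong. Stand each drop bottle upright in the compartment of the drop rack that matches its cap, red in red and green in green; lay the blue condensing lens flat in the round recess of the open lens case; and put the two instruments that touched the eye into the steel tray for reprocessing, the black contact lens standing on its wide end with its clear tip up and the forceps lying flat on the tray floor. Set the two lenses down without dropping them, and leave the white-capped bottle and the pot of cotton buds alone.

Things in the scene. Friction and masses are not known exactly. Their poses are not given: they have to be found in the camera images.
- drop_red: White eye-drop bottle with a RED cap (dilating drops) and a thin red band, about 29 mm across and 82 mm tall, standing upright; body straight-sided up to 50 mm, cap 19 mm across from 58 to 82 mm. Origin: centre of its underside, z up. About 20 g. Loose.
- drop_green: White eye-drop bottle with a GREEN cap (pupil-narrowing drops) and a thin green band, about 29 mm across and 82 mm tall, standing upright; body straight-sided up to 50 mm, cap 19 mm across from 58 to 82 mm. Origin: centre of its underside, z up. About 20 g. Loose.
- condensing_lens: Hand-held condensing lens (it never touches the eye): a BLUE ring 38 mm across and 20 mm high, with two thin silver lines round it and pale glass bulging 3 mm out of its top; it lies flat. Origin: centre of its underside, z up. 35 g. Loose.
- gonio_lens: Contact (gonio) lens: BLACK, round, standing on its wide end: grip ring 32 mm across and 14 mm high, above it a cone narrowing to a pale clear contact tip 17 mm across; 32 mm high in all. Origin: centre of its underside (wide end), z up towards the contact tip. 35 g. Loose.
- forceps: Rigid stainless steel forceps lying on their side, 115 mm long, 8 mm high, 14 mm wide over their two parallel grip flats (the middle 40 mm of the length), tapering to both ends. Origin: middle of the length, on the underside; x along the length towards the points, y across the flats (close the fingers along y). They balance near the origin. 30 g. Loose.
- drop_rack: Fixed white rack for drop bottles, 154 (x) x 54 (y) x 24 mm high, three open compartments in a row along its x, 46 x 46 mm inside, walls 4 mm, floor 4 mm above the underside. Centres at x = -50 mm (RED floor and red side labels), x = 0 (GREEN floor and labels), x = +50 mm (white, already holding the white-capped bottle). Origin: centre of the underside.
- lens_case: Fixed dark lens case, a clamshell opened flat, 170 (x) x 84 (y) mm. Its half towards -x is the base: 22 mm high, filled with foam, with a round recess 58 mm across and 8 mm deep whose centre is at x = -43 mm, y = 0 and whose floor is 14 mm above the underside (too narrow for fingers beside the lens, so hold the lens by its upper half). Its half towards +x is the empty lid, 14 mm high (nothing goes there). Origin: middle of the hinge line, at underside level.
- steel_tray: Fixed open stainless steel instrument tray for reprocessing, 180 (x) x 130 (y) x 22 mm high, walls and floor 3 mm, rolled rim rising to 24.5 mm. Origin: centre of the underside.
- drop_white: White eye-drop bottle with a WHITE cap, same size as the others, already standing in the white compartment of the drop rack (top 86 mm above the counter). Leave it alone. Origin: centre of its underside.
- bud_pot: Steel pot of cotton buds, 56 mm across, 60 mm high (buds to 85 mm), beyond the right-hand side of the work. Leave it alone. Origin: centre of its underside.

How it is judged:
By the outcome, as a careful person would: the job done as asked, in the order asked, and still so for the second after the job is handed in, with the robot touching nothing.
It also fails if it takes over 122 s, if anything falls off the work surface, if the arm or the gripper's body presses on something with over 40 N, if the wrist force passes 120 N, or if a joint passes its speed limit or range.

## Working session

There is one attempt and no reset: what is moved stays moved. The work goes in short steps, Python scripts to look and compute and a tool call to move; the robot and the scene stay as the last step left them, time stands still between calls to the robot, and variables do not carry over. Pictures are saved under pics/ and viewed, at most 17 in all, crops included, and the job is handed in when it is done.

Besides the shell and the picture viewer there is one more tool, called after "Emit:" by a JSON object that holds its "api" and its "payload", one argument or row to a line. move_arm: Moves the arm, as the interface text tells. Its arguments: {"type":"object","properties":{"motion":{"type":"array"},"gripper":{"type":"number"}},"required":["motion"]}

```bash
mkdir -p pics; ls; cat > h.py <<'E'
import numpy as np, cv2
from workcell import bot
def ray(cam,rc,M=None):
    M=M or bot.camera_model(cam);K=np.array(M["K"]);T=np.array(M["world_from_camera"])
    x=(rc[1]-K[0,2])/K[0,0];y=(rc[0]-K[1,2])/K[1,1]
    if cam=="wrist":
        r=np.hypot(x,y);s=np.sin(r)/r if r>1e-9 else 1;d=np.array([x*s,y*s,np.cos(r)])
    else:d=np.array([x,y,1.])
    return T[:3,3],T[:3,:3]@d
def atz(cam,rc,z,M=None):
    o,d=ray(cam,rc,M);return (o+d*(z-o[2])/d[2])[:2]
E
python3 - <<'E'
from h import *
s=bot.get_obs();print(s["clock"],s["eef_pos"],s["tool_rot"],s["grip_width"])
for c in("top","scene"):
    im=bot.camera(c);cv2.imwrite(f"pics/{c}0.png",im)
    M=bot.camera_model(c);print(c,np.round(M["world_from_camera"],3).tolist())
    for n,z in dict(drop_red=.04,drop_green=.04,condensing_lens=.01,gonio_lens=.015,forceps=.004,drop_rack=.012,lens_case=.01,steel_tray=.01,drop_white=.04,bud_pot=.04).items():
        for d in bot.cut_out(c,n)[:2]:
            m=d["mask"].astype(np.uint8);r=cv2.minAreaRect(np.argwhere(m)[:,::-1].astype(np.float32))
            print(n,round(d["score"],2),np.round(d["centre"]),np.round(atz(c,d["centre"],z,M),3),m.sum(),np.round(r[0]),np.round(r[1]),round(r[2]))
print(bot.get_obs()["clock"])
E
```

```text
pics
0.0 [0.21756294 0.44948577 0.23040349] [ 2.23482166e-01  9.74707442e-01 -1.03427995e-03 -2.32518139e-04] 0.08557181465872907
top [[0.008, -0.997, 0.074, 0.444], [-1.0, -0.008, -0.002, -0.055], [0.002, -0.074, -0.997, 1.499], [0.0, 0.0, 0.0, 1.0]]
drop_red 0.67 [253. 302.] [ 0.438 -0.112] 96 [306. 253.] [10. 10.] 90
drop_green 0.53 [250. 261.] [0.445 0.001] 91 [261. 248.] [ 9. 10.] 90
condensing_lens 0.45 [172. 342.] [ 0.669 -0.227] 160 [344. 174.] [13. 13.] 90
gonio_lens 0.73 [171. 416.] [ 0.672 -0.435] 405 [415. 173.] [19. 24.] 63
gonio_lens 0.58 [176. 180.] [0.653 0.232] 103 [180. 178.] [11. 10.] 90
forceps 0.42 [265. 212.] [0.403 0.138] 2 [214. 266.] [1. 0.] -90
drop_rack 0.66 [189. 266.] [ 0.618 -0.011] 969 [266. 183.] [20. 55.] 16
drop_rack 0.54 [174. 343.] [ 0.663 -0.231] 166 [344. 174.] [13. 14.] 90
lens_case 0.56 [245. 160.] [0.456 0.285] 1923 [159. 244.] [32. 62.] 9
steel_tray 0.76 [253. 366.] [ 0.439 -0.295] 3203 [366. 251.] [66. 49.] 89
drop_white 0.46 [165. 271.] [ 0.68  -0.027] 65 [270. 166.] [9. 7.] 90
drop_white 0.2 [252. 365.] [ 0.441 -0.286] 3127 [366. 251.] [66
[... 442 characters left out ...]
. 271.] [ 0.654 -0.231] 346 [274. 293.] [20. 19.] 90
gonio_lens 0.74 [157. 395.] [0.642 0.239] 168 [394. 159.] [16. 12.] 90
gonio_lens 0.28 [167. 272.] [0.436 0.016] 338 [272. 166.] [29. 13.] 90
forceps 0.48 [140. 308.] [0.437 0.152] 234 [309. 143.] [44.  6.] 21
drop_rack 0.95 [210. 324.] [ 0.61  -0.003] 1437 [330. 217.] [70. 28.] 48
drop_rack 0.48 [294. 273.] [ 0.66  -0.232] 360 [274. 292.] [21. 19.] 90
lens_case 0.78 [117. 344.] [0.458 0.28 ] 1756 [346. 115.] [67. 30.] 35
steel_tray 0.76 [255. 178.] [ 0.449 -0.294] 5124 [177. 251.] [86. 67.] 41
drop_white 0.57 [225. 342.] [ 0.675 -0.025] 357 [344. 224.] [30. 14.] 90
bud_pot 0.65 [366. 199.] [ 0.664 -0.426] 1147 [199. 366.] [42. 33.] 69
1.1
```

```bash
python3 - <<'E'
import cv2
a=cv2.imread("pics/top0.png")[130:300,110:450];b=cv2.imread("pics/scene0.png")
cv2.imwrite("pics/a.png",cv2.resize(a,None,fx=2.35,fy=2.35,interpolation=cv2.INTER_CUBIC))
cv2.imwrite("pics/b.png",cv2.resize(b[60:410,130:450],None,fx=1.7,fy=1.7,interpolation=cv2.INTER_CUBIC))
E
```

```text
(no output)
```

View pics/a.png

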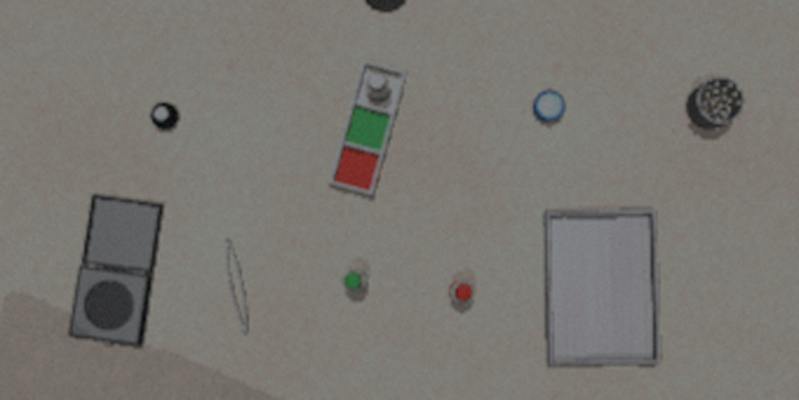

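View pics/b.png

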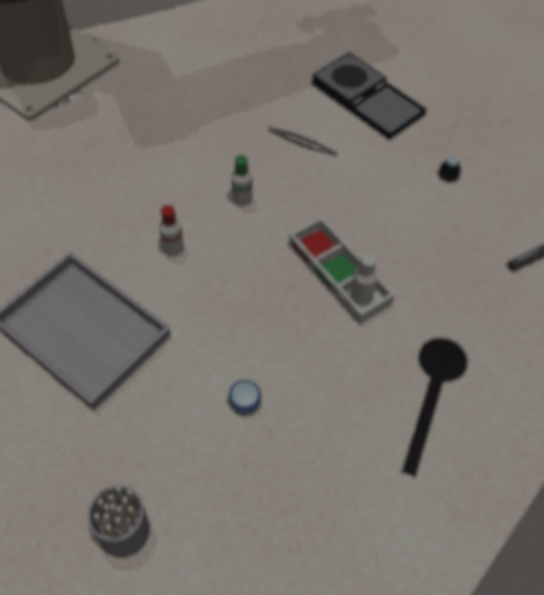

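The top view shows everything clearly. In crop pixels, the red cap is at (463,293), the green cap (354,281), the condensing lens (549,106), the gonio lens (165,116) and the forceps (228,240)–(247,333). The rack has its white compartment farthest away, the case recess is at (109,305), and the tray spans (546,210)–(658,364).

```bash
cat >> h.py <<'E'
def axes(s=None):
    from scipy.spatial.transform import Rotation as R
    s=s or bot.get_obs();return np.array(s["eef_pos"]),R.from_quat(s["tool_rot"]).as_matrix()
def go(xy,z=None,yh=None,s=None):
    "shift in cm in tool axes to TCP (xy,z); yaw deg so that tool y lies along heading yh (deg)"
    p,R=axes(s);d=np.array([*xy,p[2] if z is None else z])-p;t=R.T@d*100
    h=np.degrees(np.arctan2(R[1,1],R[0,1]));y=0 if yh is None else (h-yh+90)%180-90
    print("xyz cm",t.round(2),"yaw",round(y,1),"heading y",round(h,1),"pos",p.round(4))
E
python3 - <<'E'
from h import *
M=bot.camera_model("top")
f=lambda u,v,z:atz("top",(130+v/2.35,110+u/2.35),z,M)
P=dict(red=f(463,293,.082),green=f(354,281,.082),cond=f(549,106,.02),gon=f(165,116,.014),f1=f(228,240,.004),f2=f(247,333,.004),recess=f(109,305,.022))
def box(L,z):
    q=np.array([f(*p,z) for p in L]);return q
for n,L,z in(("rack",[(367,66),(404,74),(374,196),(332,186)],.024),("case",[(93,196),(162,205),(142,346),(70,335)],.018),("tray",[(546,210),(656,208),(658,364),(549,365)],.0245)):
    q=box(L,z);c=q.mean(0);a=(q[0]+q[1]-q[2]-q[3])/2 if n!="tray" else (q[0]+q[1]-q[2]-q[3])/2
    print(n,c.round(4),"len",np.linalg.norm(a).round(3),"heading",np.degrees(np.arctan2(a[1],a[0])).round(1))
    if n=="rack":
        u=a/np.linalg.norm(a);print("redC",(c-.05*u).round(4),"greenC",c.round(4))
for k,v in P.items():print(k,v.round(4))
W=bot.camera_model("wrist");p,R=axes();print("cam in tool",(R.T@(np.array(W["world_from_camera"])[:3,3]-p)).round(3),(R.T@np.array(W["world_from_camera"])[:3,:3]).round(2).tolist(),W["K"])
go(P["red"],.2,100)
E
```

```text
rack [ 0.626 -0.015] len 0.15 heading -14.4
redC [ 0.5776 -0.0026] greenC [ 0.626 -0.015]
case [0.4568 0.2836] len 0.168 heading -7.3
tray [ 0.4423 -0.2926] len 0.183 heading 0.7
red [ 0.4336 -0.125 ]
green [ 0.4462 -0.001 ]
cond [ 0.6576 -0.2302]
gon [0.6425 0.2312]
f1 [0.4943 0.1541]
f2 [0.3833 0.1293]
recess [0.4156 0.2908]
cam in tool [ 0.08   0.    -0.142] [[-0.0, -0.95, -0.31], [1.0, -0.0, 0.0], [-0.0, -0.31, 0.95]] [[325.1922621    0.         285.44329416]
 [  0.         325.1922621  213.78013252]
 [  0.           0.           1.        ]]
xyz cm [-44.48 -42.36   3.13] yaw -35.8 heading y 64.2 pos [0.2178 0.4501 0.2313]
```

Emit:
{"api": "move_arm", "payload": {
  "motion": [
    {"x": -44.5, "y": -42.4, "z": 3, "yaw": -11.4},
    {"x": -44.5, "y": -42.4, "z": 3, "yaw": -11.4},
    {"x": -44.5, "y": -42.4, "z": 3, "yaw": -11.4},
    {"x": -44.5, "y": -42.4, "z": 3, "yaw": -11.4},
    {"x": -44.5, "y": -42.4, "z": 3, "yaw": -11.4},
    {"x": -44.5, "y": -42.4, "z": 3, "yaw": -11.4},
    {"x": -44.5, "y": -42.4, "z": 3, "yaw": -11.4},
    {"x": -44.5, "y": -42.4, "z": 3, "yaw": -11.4},
    {"x": -44.5, "y": -42.4, "z": 3, "yaw": -11.4},
    {"x": -44.5, "y": -42.4, "z": 3, "yaw": -11.4},
    {"x": -44.5, "y": -42.4, "z": 3, "yaw": -11.4},
    {"x": -44.5, "y": -42.4, "z": 3, "yaw": -11.4},
    {"x": -44.5, "y": -42.4, "z": 3, "yaw": -11.4},
    {"x": -44.5, "y": -42.4, "z": 3, "yaw": -11.4}
  ],
  "gripper": 0.2
}}

```text
clock: 2.85
eef_pos: [0.4335, -0.1243, 0.2016]
tool_rot: [0.125, 0.992, 0.0, 0.0]
ft_force: [0.6, 0.3, 0.3]
grip_width: 0.0513
grasp_force: 0.0
```

```bash
cat >> h.py <<'E'
def look(fn,names):
    "wrist picture; cut_out centre of each name at height z, and the mask's top/base"
    M=bot.camera_model("wrist");im=bot.camera("wrist");cv2.imwrite(f"pics/{fn}.png",im);out={}
    for n,z in names.items():
        for d in bot.cut_out("wrist",n)[:2]:
            (u,v),wh,a=cv2.minAreaRect(np.argwhere(d["mask"])[:,::-1].astype(np.float32))
            xy=atz("wrist",(v,u),z,M);print(n,round(d["score"],2),"rc",np.round((v,u)),"wh",np.round(wh),round(a),"xy",xy.round(4));out.setdefault(n,(xy,d["mask"]))
    return im,M,out
E
python3 - <<'E'
from h import *
im,M,o=look("w1",dict(drop_red=.041))
h=cv2.cvtColor(im,cv2.COLOR_BGR2HSV);m=cv2.inRange(h,(0,140,60),(8,255,255))|cv2.inRange(h,(172,140,60),(180,255,255))
n,l,st,c=cv2.connectedComponentsWithStats(m)
for i in range(1,n):
    if st[i,4]>60:print(st[i],c[i],atz("wrist",c[i][::-1],.07,M).round(4),atz("wrist",c[i][::-1],.082,M).round(4))
print(bot.get_obs()["clock"]);go((.4336,-.125),.024,75.6)
E
```

```text
drop_red 0.64 rc [196. 288.] wh [44. 29.] 90 xy [ 0.4358 -0.1228]
[277 199  22  20 342] [287.54385965 208.33333333] [ 0.4391 -0.1237] [ 0.4355 -0.1229]
[401 267  30  24 589] [415.03735144 278.16808149] [ 0.5434 -0.0157] [ 0.5352 -0.0196]
2.95
xyz cm [ 0.   -0.04 17.76] yaw 0.1 heading y 75.7 pos [ 0.4336 -0.1246  0.2016]
```

View pics/w1.png

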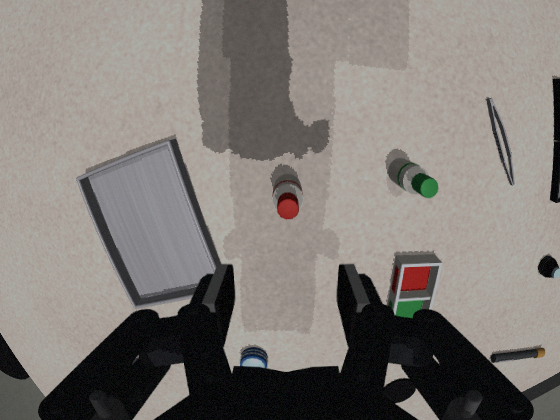

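The picture shows the red bottle upright between the finger lines (cap at pixel 287,208), with the rack lower right at (412,285) and the tray at left. Going down to grasp.

Emit:
{"api": "move_arm", "payload": {
  "motion": [
    {"x": -0.2, "y": 0.2, "z": 6},
    {"x": -0.2, "y": 0.2, "z": 12},
    {"x": -0.2, "y": 0.2, "z": 16},
    {"x": -0.2, "y": 0.2, "z": 17.7},
    {"x": -0.2, "y": 0.2, "z": 17.7}
  ]
}}

```text
invalid input at $.motion[0]: expected keys x, y, z, yaw
```

Emit:
{"api": "move_arm", "payload": {
  "motion": [
    {},
    {},
    {},
    {},
    {}
  ],
  "gripper": -0.5
}}

```text
invalid input at $.motion[0]: expected keys x, y, z, yaw
```

```bash
python3 - <<'E'
from h import *
s=bot.get_obs();print(s["clock"],s["eef_pos"],s["grip_width"],s["grasp_force"])
go((.5776,-.0026),.13,75.6)
E
```

```text
2.95 [ 0.43364552 -0.12458139  0.20157944] 0.0512777982755052 0.0
xyz cm [-10.93  15.38   7.16] yaw 0.1 heading y 75.7 pos [ 0.4336 -0.1246  0.2016]
```

Emit:
{"api": "move_arm", "payload": {
  "motion": [
    {"x": -0.2, "y": 0.2, "z": 6, "yaw": 0},
    {"x": -0.2, "y": 0.2, "z": 12, "yaw": 0},
    {"x": -0.2, "y": 0.2, "z": 16, "yaw": 0},
    {"x": -0.2, "y": 0.2, "z": 17.7, "yaw": 0},
    {"x": -0.2, "y": 0.2, "z": 17.7, "yaw": 0}
  ]
}}

```text
clock: 3.58
eef_pos: [0.4348, -0.1232, 0.0231]
tool_rot: [0.125, 0.992, 0.0, -0.002]
ft_force: [0.4, 0.3, 0.1]
grip_width: 0.0512
grasp_force: 0.0
```

Emit:
{"api": "move_arm", "payload": {
  "motion": [
    {"x": 0, "y": 0, "z": 0, "yaw": 0},
    {"x": 0, "y": 0, "z": 0, "yaw": 0},
    {"x": 0, "y": 0, "z": 0, "yaw": 0},
    {"x": 0, "y": 0, "z": 0, "yaw": 0}
  ],
  "gripper": -0.6
}}

```text
clock: 4.08
eef_pos: [0.4375, -0.1243, 0.0256]
tool_rot: [0.126, 0.992, -0.0, 0.002]
ft_force: [0.0, 0.3, 6.8]
grip_width: 0.0272
grasp_force: 59.4
```

```bash
python3 - <<'E'
from h import *
s=bot.get_obs();print(s["clock"],s["eef_pos"],s["grip_width"],s["grasp_force"])
go((.5776,-.0026),.11,75.6)
E
```

```text
4.075 [ 0.43746121 -0.1242813   0.0256471 ] 0.027158672279724072 59.40731909126043
xyz cm [-10.57  15.28  -8.4 ] yaw -0.0 heading y 75.6 pos [ 0.4375 -0.1243  0.0256]
```

Emit:
{"api": "move_arm", "payload": {
  "motion": [
    {"x": 0, "y": 0, "z": -5, "yaw": 0},
    {"x": -1, "y": 2, "z": -10, "yaw": 0},
    {"x": -5, "y": 6, "z": -10, "yaw": 0},
    {"x": -8, "y": 11, "z": -10, "yaw": 0},
    {"x": -10.6, "y": 15.3, "z": -10, "yaw": 0},
    {"x": -10.6, "y": 15.3, "z": -10, "yaw": 0},
    {"x": -10.6, "y": 15.3, "z": -10, "yaw": 0}
  ]
}}

```text
clock: 4.95
eef_pos: [0.576, -0.0024, 0.1238]
tool_rot: [0.125, 0.992, -0.0, -0.001]
ft_force: [-0.4, -0.9, -0.7]
grip_width: 0.0273
grasp_force: 59.2
```

```bash
python3 - <<'E'
from h import *
im,M,o=look("w2",dict(drop_rack=.024,drop_red=.041))
h=cv2.cvtColor(im,cv2.COLOR_BGR2HSV)
for nm,m in(("red",cv2.inRange(h,(0,140,50),(8,255,255))|cv2.inRange(h,(172,140,50),(180,255,255))),("green",cv2.inRange(h,(50,110,40),(80,255,255)))):
    n,l,st,c=cv2.connectedComponentsWithStats(m)
    for i in range(1,n):
        if st[i,4]>100:
            r=cv2.minAreaRect(np.argwhere(l==i)[:,::-1].astype(np.float32));print(nm,st[i],np.round(r[0]),[atz("wrist",b[::-1],.004,M).round(3).tolist() for b in cv2.boxPoints(r)],atz("wrist",r[0][::-1],.004,M).round(4))
print(bot.get_obs()["clock"],bot.get_obs()["grip_width"]);go((.5776,-.0026),.029,75.6)
E
```

```text
drop_rack 0.59 rc [261. 293.] wh [ 70. 161.] 3 xy [ 0.6172 -0.0066]
drop_rack 0.49 rc [327. 109.] wh [34. 32.] 34 xy [ 0.6505 -0.2134]
drop_red 0.72 rc [298. 286.] wh [139.  61.] 90 xy [ 0.6407 -0.019 ]
drop_red 0.23 rc [ 45. 247.] wh [57. 42.] 45 xy [0.4473 0.004 ]
red [ 269  193   53   45 2027] [294. 215.] [[0.597, -0.024], [0.56, -0.012], [0.572, 0.029], [0.61, 0.019]] [0.5846 0.003 ]
red [256 255  60  23 294] [286. 266.] [[0.613, -0.039], [0.626, 0.012], [0.648, 0.007], [0.635, -0.045]] [ 0.63   -0.0163]
red [ 260  296   51   72 3062] [285. 332.] [[0.655, -0.048], [0.667, -0.002], [0.761, -0.022], [0.747, -0.076]] [ 0.7033 -0.0357]
green [224  19  35  36 847] [241.  37.] [[0.417, -0.016], [0.413, 0.008], [0.443, 0.014], [0.448, -0.011]] [ 0.4306 -0.0013]
5.1 0.027242229118295064
xyz cm [-0.16  0.12  9.54] yaw -0.1 heading y 75.5 pos [ 0.5759 -0.0033  0.1244]
```

View pics/w2.png

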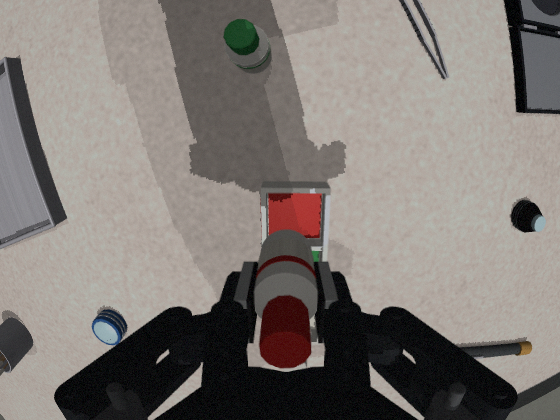

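The red bottle is held upright. The red compartment floor is at pixels (269–322, 193–238), a little to tool +y of the bottle axis (column 286). I'll check that offset against the first top picture.

```bash
python3 - <<'E'
from h import *
M=bot.camera_model("top");im=cv2.imread("pics/top0.png");h=cv2.cvtColor(im,cv2.COLOR_BGR2HSV)
for nm,m in(("red",cv2.inRange(h,(0,110,50),(8,255,255))|cv2.inRange(h,(172,110,50),(180,255,255))),("green",cv2.inRange(h,(50,90,40),(80,255,255)))):
    n,l,st,c=cv2.connectedComponentsWithStats(m)
    for i in range(1,n):
        if st[i,4]>20:print(nm,st[i],c[i].round(1),atz("top",c[i][::-1],.004,M).round(4))
M=bot.camera_model("wrist")
for r,c in((183,262),(183,330),(193,269),(193,322)):print(r,c,atz("wrist",(r,c),.024 if r<190 else .004,M).round(4))
E
```

```text
red [253 193  18  17 219] [261.3 201. ] [0.5838 0.0017]
red [304 251   7   7  37] [307. 254.] [ 0.435  -0.1288]
green [258 176  17  17 215] [266.  184.1] [ 0.6324 -0.0111]
green [257 246   6   7  32] [259.7 249.2] [0.4474 0.0046]
183 262 [ 0.5473 -0.0144]
183 330 [0.5603 0.0361]
193 269 [ 0.5611 -0.0136]
193 322 [0.5721 0.0293]
```

Emit:
{"api": "move_arm", "payload": {
  "motion": [
    {"x": -0.4, "y": 0.8, "z": 0, "yaw": 0},
    {"x": -0.4, "y": 0.8, "z": 4, "yaw": 0},
    {"x": -0.4, "y": 0.8, "z": 7.5, "yaw": 0},
    {"x": -0.4, "y": 0.8, "z": 9.5, "yaw": 0},
    {"x": -0.4, "y": 0.8, "z": 9.5, "yaw": 0},
    {"x": -0.4, "y": 0.8, "z": 9.5, "yaw": 0}
  ]
}}

```text
clock: 5.85
eef_pos: [0.583, 0.0043, 0.0295]
tool_rot: [0.126, 0.992, -0.0, 0.0]
ft_force: [0.8, -0.5, 0.0]
grip_width: 0.0271
grasp_force: 65.2
```

Emit:
{"api": "move_arm", "payload": {
  "motion": [
    {"x": 0, "y": 0, "z": 0, "yaw": 0},
    {"x": 0, "y": 0, "z": 0, "yaw": 0},
    {"x": 0, "y": 0, "z": 0, "yaw": 0},
    {"x": 0, "y": 0, "z": -4, "yaw": 0},
    {"x": 0, "y": 0, "z": -9, "yaw": 0},
    {"x": 0, "y": 0, "z": -14, "yaw": 0},
    {"x": 0, "y": 0, "z": -16, "yaw": 0}
  ],
  "gripper": 0.2
}}

```text
clock: 6.72
eef_pos: [0.5845, 0.0045, 0.1934]
tool_rot: [0.126, 0.992, 0.0, 0.003]
ft_force: [-0.0, -0.3, -0.4]
grip_width: 0.051
grasp_force: 0.0
```

```bash
python3 - <<'E'
from h import *
im,M,o=look("w3",dict(drop_red=.045,drop_green=.041))
print(bot.get_obs()["clock"],bot.get_obs()["grip_width"]);go((.446,.001),.16,75.5)
E
```

```text
drop_red 0.58 rc [193. 284.] wh [44. 30.] 90 xy [0.5809 0.0044]
drop_green 0.92 rc [ 54. 247.] wh [42. 33.] 45 xy [0.449  0.0044]
drop_green 0.49 rc [ 50. 497.] wh [103.  67.] 88 xy [0.4855 0.2544]
6.875 0.05097462129544539
xyz cm [13.24 -3.77  3.01] yaw 0.1 heading y 75.6 pos [0.5835 0.0045 0.1905]
```

View pics/w3.png

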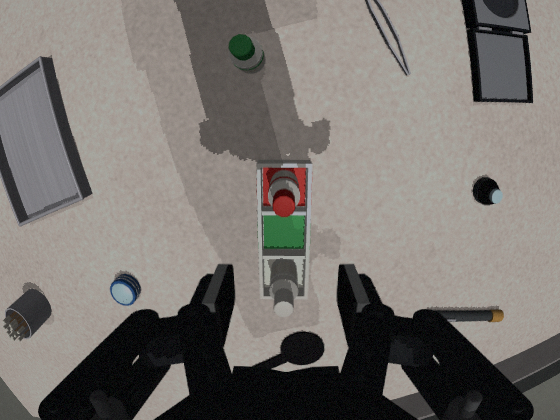

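Red stands upright in the middle of the red compartment (284,190). Now the green bottle.

Emit:
{"api": "move_arm", "payload": {
  "motion": [
    {"x": 6, "y": -1.5, "z": 0, "yaw": 0},
    {"x": 12, "y": -3.3, "z": 0, "yaw": 0},
    {"x": 13, "y": -3.3, "z": 0, "yaw": 0},
    {"x": 13, "y": -3.3, "z": 0, "yaw": 0}
  ]
}}

```text
clock: 7.38
eef_pos: [0.4482, 0.005, 0.1887]
tool_rot: [0.125, 0.992, -0.0, -0.0]
ft_force: [1.2, -0.3, 0.4]
grip_width: 0.0513
grasp_force: 0.0
```

```bash
python3 - <<'E'
from h import *
im,M,o=look("w4",dict(drop_green=.041))
h=cv2.cvtColor(im,cv2.COLOR_BGR2HSV);n,l,st,c=cv2.connectedComponentsWithStats(cv2.inRange(h,(50,110,40),(80,255,255)))
for i in range(1,n):
    if st[i,4]>60:print(st[i],c[i],atz("wrist",c[i][::-1],.075,M).round(4))
s=bot.get_obs();print(s["clock"]);go(o["drop_green"][0],.0245,75.5,s)
E
```

```text
drop_green 0.76 rc [198. 284.] wh [47. 32.] 90 xy [0.4475 0.0039]
[273 194  22  28 461] [283.92190889 208.40997831] [0.4475 0.0039]
[294 324  15  19 258] [300.45736434 333.71705426] [ 0.5777 -0.0129]
7.475
xyz cm [ 0.26 -0.18 16.48] yaw 0.1 heading y 75.6 pos [0.4502 0.0049 0.1893]
```

Emit:
{"api": "move_arm", "payload": {
  "motion": [
    {"x": 0.1, "y": -0.1, "z": 6, "yaw": 0},
    {"x": 0.1, "y": -0.1, "z": 12, "yaw": 0},
    {"x": 0.1, "y": -0.1, "z": 15, "yaw": 0},
    {"x": 0.1, "y": -0.1, "z": 16.4, "yaw": 0},
    {"x": 0.1, "y": -0.1, "z": 16.4, "yaw": 0}
  ]
}}

```text
clock: 8.1
eef_pos: [0.4481, 0.0042, 0.0247]
tool_rot: [0.126, 0.992, -0.0, -0.0]
ft_force: [0.3, -0.0, -0.0]
grip_width: 0.0511
grasp_force: 0.0
```

Emit:
{"api": "move_arm", "payload": {
  "motion": [
    {"x": 0, "y": 0, "z": 0, "yaw": 0},
    {"x": 0, "y": 0, "z": 0, "yaw": 0},
    {"x": 0, "y": 0, "z": 0, "yaw": 0},
    {"x": 0, "y": 0, "z": 0, "yaw": 0},
    {"x": 0, "y": 0, "z": 0, "yaw": 0}
  ],
  "gripper": -0.6
}}

```text
clock: 8.72
eef_pos: [0.4492, 0.0041, 0.0268]
tool_rot: [0.126, 0.992, 0.0, 0.002]
ft_force: [1.3, -0.4, 6.3]
grip_width: 0.0273
grasp_force: 59.3
```

```bash
python3 - <<'E'
from h import *
go((.631,-.0098),.1425,75.5)
E
```

```text
xyz cm [-18.     3.19 -11.49] yaw 0.1 heading y 75.6 pos [0.4492 0.0041 0.0268]
```

Emit:
{"api": "move_arm", "payload": {
  "motion": [
    {"x": 0, "y": 0, "z": -6, "yaw": 0},
    {"x": 0, "y": 0, "z": -12, "yaw": 0},
    {"x": -6, "y": 1, "z": -12, "yaw": 0},
    {"x": -12, "y": 2, "z": -12, "yaw": 0},
    {"x": -17, "y": 3, "z": -12, "yaw": 0},
    {"x": -18.1, "y": 3.2, "z": -12, "yaw": 0},
    {"x": -18.1, "y": 3.2, "z": -12, "yaw": 0},
    {"x": -18.1, "y": 3.2, "z": -12, "yaw": 0},
    {"x": -18.1, "y": 3.2, "z": -12, "yaw": 0}
  ]
}}

```text
clock: 9.85
eef_pos: [0.6296, -0.0098, 0.1459]
tool_rot: [0.125, 0.992, 0.0, -0.0]
ft_force: [-0.3, -0.2, 0.1]
grip_width: 0.0271
grasp_force: 59.3
```

```bash
python3 - <<'E'
from h import *
print(bot.get_obs()["grip_width"]);go((.6305,-.0098),.0305,75.5)
E
```

```text
0.027112602175494927
xyz cm [-0.09  0.02 11.54] yaw 0.1 heading y 75.6 pos [ 0.6296 -0.0098  0.1459]
```

Emit:
{"api": "move_arm", "payload": {
  "motion": [
    {"x": 0, "y": 0, "z": 5, "yaw": 0},
    {"x": 0, "y": 0, "z": 8.5, "yaw": 0},
    {"x": 0, "y": 0, "z": 11.5, "yaw": 0},
    {"x": 0, "y": 0, "z": 11.5, "yaw": 0},
    {"x": 0, "y": 0, "z": 11.5, "yaw": 0}
  ]
}}

```text
clock: 10.48
eef_pos: [0.6304, -0.0099, 0.0311]
tool_rot: [0.126, 0.992, -0.0, 0.0]
ft_force: [0.3, -0.2, 0.2]
grip_width: 0.0269
grasp_force: 67.4
```

Emit:
{"api": "move_arm", "payload": {
  "motion": [
    {"x": 0, "y": 0, "z": 0, "yaw": 0},
    {"x": 0, "y": 0, "z": 0, "yaw": 0},
    {"x": 0, "y": 0, "z": 0, "yaw": 0},
    {"x": 0, "y": 0, "z": -4, "yaw": 0},
    {"x": 0, "y": 0, "z": -9, "yaw": 0},
    {"x": 0, "y": 0, "z": -14, "yaw": 0},
    {"x": 0, "y": 0, "z": -16, "yaw": 0}
  ],
  "gripper": 0.2
}}

```text
clock: 11.35
eef_pos: [0.6324, -0.01, 0.1947]
tool_rot: [0.126, 0.992, 0.0, 0.003]
ft_force: [0.9, 0.8, -0.7]
grip_width: 0.0512
grasp_force: 0.0
```

```bash
python3 - <<'E'
from h import *
im,M,o=look("w5",dict(drop_green=.045,drop_red=.045,condensing_lens=.012))
print(bot.get_obs()["clock"],bot.get_obs()["grip_width"]);go((.6576,-.2302),.13,75.5)
E
```

```text
drop_green 0.75 rc [192. 285.] wh [44. 30.] 90 xy [ 0.6285 -0.0091]
drop_red 0.89 rc [139. 286.] wh [33. 33.] 45 xy [0.5814 0.0038]
condensing_lens 0.71 rc [254. 119.] wh [31. 31.] 45 xy [ 0.6592 -0.2255]
condensing_lens 0.45 rc [102.  31.] wh [160.  86.] 76 xy [ 0.4431 -0.2814]
11.55 0.051136455337042086
xyz cm [ -8.12 -20.66   5.99] yaw 0.1 heading y 75.6 pos [ 0.6305 -0.0099  0.1899]
```

View pics/w5.png

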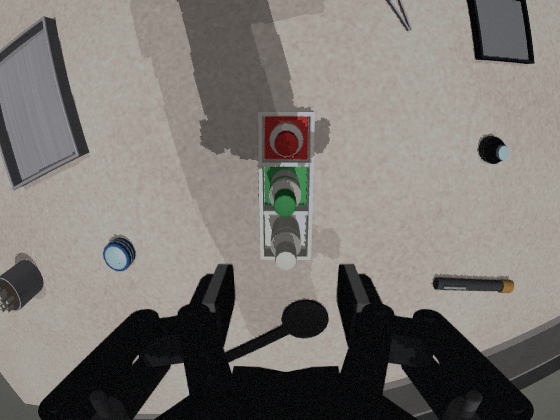

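Both bottles stand in their own compartments: red at (286,139), green at (285,192). Next is the condensing lens at (119,254).

Emit:
{"api": "move_arm", "payload": {
  "motion": [
    {"x": -2, "y": -6, "z": 0, "yaw": 0},
    {"x": -4, "y": -12, "z": 1, "yaw": 0},
    {"x": -7, "y": -18, "z": 3, "yaw": 0},
    {"x": -8.1, "y": -20.4, "z": 5, "yaw": 0},
    {"x": -8.1, "y": -20.4, "z": 5, "yaw": 0},
    {"x": -8.1, "y": -20.4, "z": 5, "yaw": 0},
    {"x": -8.1, "y": -20.4, "z": 5, "yaw": 0}
  ],
  "gripper": 0.5
}}

```text
clock: 12.42
eef_pos: [0.6586, -0.2262, 0.1408]
tool_rot: [0.125, 0.992, 0.0, 0.0]
ft_force: [-0.3, -0.4, 0.9]
grip_width: 0.0645
grasp_force: 0.0
```

```bash
python3 - <<'E'
from h import *
im,M,o=look("w6",dict(condensing_lens=.012))
s=bot.get_obs();print(s["clock"],s["grip_width"]);go(o["condensing_lens"][0],.0115,75.5,s)
E
```

```text
condensing_lens 0.81 rc [205. 284.] wh [45. 46.] 18 xy [ 0.6598 -0.2274]
12.525 0.06381174814026917
xyz cm [-0.1  -0.09 12.99] yaw 0.2 heading y 75.7 pos [ 0.6588 -0.2263  0.1414]
```

View pics/w6.png

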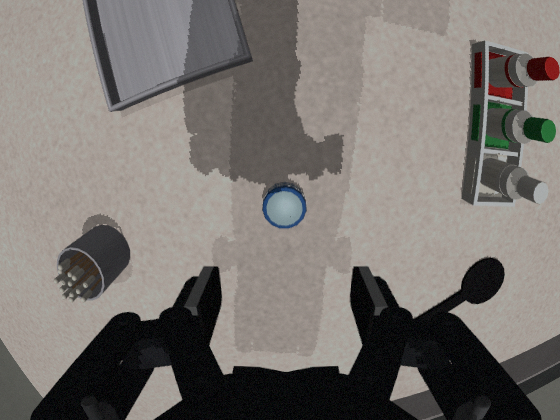

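The lens lies between the fingers at (284,205), ready to grip.

Emit:
{"api": "move_arm", "payload": {
  "motion": [
    {"x": -0.1, "y": -0.1, "z": 5, "yaw": 0},
    {"x": -0.1, "y": -0.1, "z": 10, "yaw": 0},
    {"x": -0.1, "y": -0.1, "z": 12.5, "yaw": 0},
    {"x": -0.1, "y": -0.1, "z": 13, "yaw": 0},
    {"x": -0.1, "y": -0.1, "z": 13, "yaw": 0}
  ]
}}

```text
clock: 13.15
eef_pos: [0.6599, -0.2286, 0.0116]
tool_rot: [0.125, 0.992, -0.0, 0.001]
ft_force: [0.0, 0.1, 0.0]
grip_width: 0.064
grasp_force: 0.0
```

Emit:
{"api": "move_arm", "payload": {
  "motion": [
    {"x": 0, "y": 0, "z": 0, "yaw": 0},
    {"x": 0, "y": 0, "z": 0, "yaw": 0},
    {"x": 0, "y": 0, "z": 0, "yaw": 0},
    {"x": 0, "y": 0, "z": 0, "yaw": 0},
    {"x": 0, "y": 0, "z": 0, "yaw": 0}
  ],
  "gripper": -0.4
}}

```text
clock: 13.78
eef_pos: [0.6607, -0.2293, 0.0131]
tool_rot: [0.126, 0.992, -0.0, 0.002]
ft_force: [-0.2, 0.7, 6.0]
grip_width: 0.0349
grasp_force: 59.2
```

```bash
python3 - <<'E'
from h import *
M=bot.camera_model("top");im=cv2.imread("pics/top0.png")
g=cv2.cvtColor(im,cv2.COLOR_BGR2GRAY)[235:285,130:185]
cv2.imwrite("pics/case.png",cv2.resize(cv2.convertScaleAbs(g,alpha=2.2),None,fx=8,fy=8,interpolation=cv2.INTER_CUBIC))
print(bot.get_obs()["grip_width"],bot.get_obs()["grasp_force"]);go((.4156,.2908),.15,75.5)
E
```

```text
0.034902983850486874 59.18048143386841
xyz cm [ 36.63  44.27 -13.86] yaw 0.1 heading y 75.6 pos [ 0.6607 -0.2293  0.0131]
```

Emit:
{"api": "move_arm", "payload": {
  "motion": [
    {"x": 0, "y": 0, "z": -4, "yaw": 0},
    {"x": 0, "y": 0, "z": -10, "yaw": 0},
    {"x": 1, "y": 2, "z": -14, "yaw": 0},
    {"x": 36.7, "y": 44, "z": -14, "yaw": 0},
    {"x": 36.7, "y": 44, "z": -14, "yaw": 0},
    {"x": 36.7, "y": 44, "z": -14, "yaw": 0},
    {"x": 36.7, "y": 44, "z": -14, "yaw": 0},
    {"x": 36.7, "y": 44, "z": -14, "yaw": 0},
    {"x": 36.7, "y": 44, "z": -14, "yaw": 0},
    {"x": 36.7, "y": 44, "z": -14, "yaw": 0},
    {"x": 36.7, "y": 44, "z": -14, "yaw": 0},
    {"x": 36.7, "y": 44, "z": -14, "yaw": 0},
    {"x": 36.7, "y": 44, "z": -14, "yaw": 0},
    {"x": 36.7, "y": 44, "z": -14, "yaw": 0},
    {"x": 36.7, "y": 44, "z": -14, "yaw": 0}
  ]
}}

```text
clock: 15.65
eef_pos: [0.4138, 0.2876, 0.1505]
tool_rot: [0.127, 0.992, -0.0, 0.0]
ft_force: [-0.6, -0.5, -0.9]
grip_width: 0.0348
grasp_force: 59.9
```

```bash
python3 - <<'E'
from h import *
im,M,o=look("w7",dict(lens_case=.02,condensing_lens=.012))
s=bot.get_obs();print(s["clock"],s["grip_width"]);go((.4156,.2908),.026,75.5)
E
```

```text
lens_case 0.94 rc [235. 295.] wh [168. 100.] 85 xy [0.4454 0.2885]
condensing_lens 0.63 rc [272. 286.] wh [81. 71.] 90 xy [0.4845 0.2694]
15.8 0.03440725823745957
xyz cm [-0.09  0.35 12.44] yaw -0.1 heading y 75.4 pos [0.4138 0.2876 0.1504]
```

View pics/w7.png

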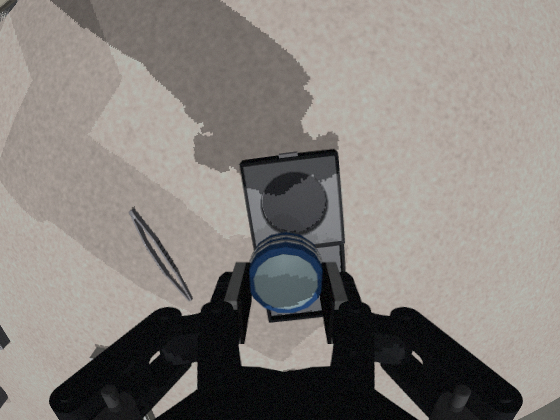

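The recess shows clearly, its rim spanning columns 261–328 and rows 170–235, and the lens is held level.

```bash
python3 - <<'E'
from h import *
r=[atz("wrist",p,.022) for p in((170,294.5),(235,294.5),(203,261),(203,328))];print(np.round(r,4),np.mean(r,0).round(4))
go(np.mean(r,0),.027,75.5)
# forceps from this view
for p in((209,132),(298,190)):print(atz("wrist",p,.004).round(4))
E
```

```text
[[0.3871 0.3026]
 [0.4442 0.2882]
 [0.4079 0.2673]
 [0.4226 0.3237]] [0.4154 0.2954]
xyz cm [ 0.04  0.8  12.34] yaw -0.1 heading y 75.4 pos [0.4138 0.2876 0.1504]
[0.3848 0.136 ]
[0.4953 0.1598]
```

Emit:
{"api": "move_arm", "payload": {
  "motion": [
    {"x": 0, "y": 0.8, "z": 4, "yaw": 0},
    {"x": 0, "y": 0.8, "z": 8.5, "yaw": 0},
    {"x": 0, "y": 0.8, "z": 11.2, "yaw": 0},
    {"x": 0, "y": 0.8, "z": 12, "yaw": 0},
    {"x": 0, "y": 0.8, "z": 12.3, "yaw": 0},
    {"x": 0, "y": 0.8, "z": 12.3, "yaw": 0},
    {"x": 0, "y": 0.8, "z": 12.3, "yaw": 0}
  ]
}}

```text
clock: 16.68
eef_pos: [0.4161, 0.297, 0.0285]
tool_rot: [0.126, 0.992, 0.001, 0.001]
ft_force: [0.1, 0.0, 1.1]
grip_width: 0.0342
grasp_force: 59.9
```

Emit:
{"api": "move_arm", "payload": {
  "motion": [
    {"x": 0, "y": 0, "z": 0.1, "yaw": 0},
    {"x": 0, "y": 0, "z": 0.1, "yaw": 0}
  ]
}}

```text
clock: 16.92
eef_pos: [0.4158, 0.2969, 0.0271]
tool_rot: [0.126, 0.992, 0.001, 0.001]
ft_force: [-0.6, -0.9, 2.6]
grip_width: 0.0346
grasp_force: 60.3
```

Emit:
{"api": "move_arm", "payload": {
  "motion": [
    {"x": 0, "y": 0, "z": 0, "yaw": 0},
    {"x": 0, "y": 0, "z": 0, "yaw": 0},
    {"x": 0, "y": 0, "z": 0, "yaw": 0},
    {"x": 0, "y": 0, "z": -3, "yaw": 0},
    {"x": 0, "y": 0, "z": -8, "yaw": 0},
    {"x": 0, "y": 0, "z": -13, "yaw": 0},
    {"x": 0, "y": 0, "z": -13, "yaw": 0}
  ],
  "gripper": 0.2
}}

```text
clock: 17.8
eef_pos: [0.4179, 0.2984, 0.1608]
tool_rot: [0.126, 0.992, 0.003, 0.004]
ft_force: [0.2, 0.5, -0.1]
grip_width: 0.0512
grasp_force: 0.0
```

```bash
python3 - <<'E'
from h import *
im,M,o=look("w8",dict(condensing_lens=.026,gonio_lens=.014,forceps=.004))
s=bot.get_obs();print(s["clock"],s["grip_width"]);go((.6425,.2312),.14,75.5)
cv2.imwrite("pics/w8c.png",im[100:420,100:560])
E
```

```text
condensing_lens 0.88 rc [197. 282.] wh [44. 41.] 90 xy [0.4142 0.2977]
condensing_lens 0.25 rc [381. 117.] wh [97. 18.] 54 xy [0.6082 0.0087]
gonio_lens 0.5 rc [366. 282.] wh [22.  9.] 0 xy [0.623  0.2423]
forceps 0.83 rc [249. 152.] wh [105.  14.] 57 xy [0.4398 0.1463]
18.0 0.05106392271005819
xyz cm [-23.72  -0.56   1.44] yaw 0.1 heading y 75.6 pos [0.4143 0.2958 0.1549]
```

View pics/w8c.png

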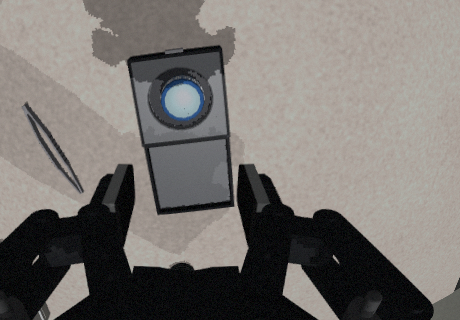

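The blue lens lies flat inside the recess (crop 183,99). Next, the gonio lens.

Emit:
{"api": "move_arm", "payload": {
  "motion": [
    {"x": -6, "y": -0.2, "z": 0, "yaw": 0},
    {"x": -12, "y": -0.4, "z": 0.5, "yaw": 0},
    {"x": -18, "y": -0.5, "z": 1, "yaw": 0},
    {"x": -23.5, "y": -0.5, "z": 1.5, "yaw": 0},
    {"x": -23.7, "y": -0.5, "z": 1.5, "yaw": 0},
    {"x": -23.7, "y": -0.5, "z": 1.5, "yaw": 0},
    {"x": -23.7, "y": -0.5, "z": 1.5, "yaw": 0}
  ],
  "gripper": 0.45
}}

```text
clock: 18.88
eef_pos: [0.6421, 0.2332, 0.1413]
tool_rot: [0.125, 0.992, -0.0, -0.001]
ft_force: [0.1, -0.5, 0.2]
grip_width: 0.0621
grasp_force: 0.0
```

```bash
python3 - <<'E'
from h import *
im,M,o=look("w9",dict(gonio_lens=.012))
s=bot.get_obs();print(s["clock"],s["grip_width"]);go(o["gonio_lens"][0],.004,75.5,s)
h=cv2.cvtColor(im,cv2.COLOR_BGR2GRAY);r0=[int(v) for v in np.argwhere(o["gonio_lens"][1]).mean(0)]
a,b=max(r0[0]-50,0),max(r0[1]-65,0);cv2.imwrite("pics/w9c.png",cv2.resize(im[a:a+100,b:b+130],None,fx=4,fy=4));print(a,b)
E
```

```text
gonio_lens 0.86 rc [203. 290.] wh [38. 36.] 90 xy [0.6426 0.2371]
18.975 0.06213815912033389
xyz cm [ 0.09  0.36 13.82] yaw 0.2 heading y 75.7 pos [0.6424 0.2334 0.1422]
153 224
```

View pics/w9c.png

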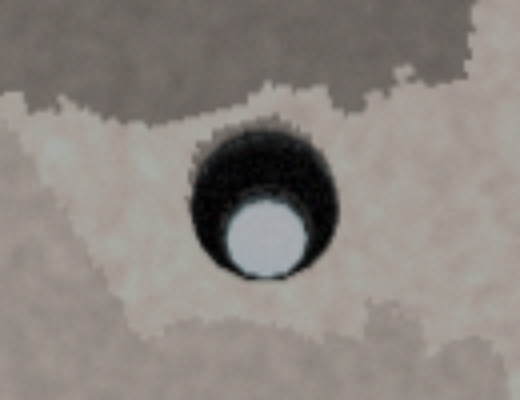

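The gonio lens stands on its wide end (ring centre about pixel 290,203) with its clear tip up. Going down.

Emit:
{"api": "move_arm", "payload": {
  "motion": [
    {"x": 0.1, "y": 0.4, "z": 4, "yaw": 0},
    {"x": 0.1, "y": 0.4, "z": 9, "yaw": 0},
    {"x": 0.1, "y": 0.4, "z": 12.5, "yaw": 0},
    {"x": 0.1, "y": 0.4, "z": 13.7, "yaw": 0},
    {"x": 0.1, "y": 0.4, "z": 13.7, "yaw": 0}
  ]
}}

```text
clock: 19.6
eef_pos: [0.6431, 0.237, 0.0047]
tool_rot: [0.125, 0.992, -0.0, -0.0]
ft_force: [-0.3, -1.2, 0.5]
grip_width: 0.062
grasp_force: 0.0
```

Emit:
{"api": "move_arm", "payload": {
  "motion": [
    {"x": 0, "y": 0, "z": 0, "yaw": 0},
    {"x": 0, "y": 0, "z": 0, "yaw": 0},
    {"x": 0, "y": 0, "z": 0, "yaw": 0},
    {"x": 0, "y": 0, "z": 0, "yaw": 0},
    {"x": 0, "y": 0, "z": 0, "yaw": 0}
  ],
  "gripper": -0.5
}}

```text
clock: 20.23
eef_pos: [0.6452, 0.2373, 0.0072]
tool_rot: [0.126, 0.992, 0.001, 0.002]
ft_force: [-0.5, -0.5, 6.8]
grip_width: 0.0283
grasp_force: 58.7
```

```bash
python3 - <<'E'
from h import *
print(bot.get_obs()["grip_width"],bot.get_obs()["grasp_force"])
go((.49,-.265),.154,75.5)
M=bot.camera_model("top")
for u,v in((556,218),(648,217),(651,356),(554,357)):print(atz("top",(130+v/2.35,110+u/2.35),.003,M).round(3))
E
```

```text
0.028314429035925112 58.723534382879734
xyz cm [  2.46 -52.47 -14.83] yaw 0.1 heading y 75.6 pos [0.6452 0.2373 0.0072]
[ 0.524 -0.241]
[ 0.526 -0.352]
[ 0.36  -0.354]
[ 0.358 -0.238]
```

Emit:
{"api": "move_arm", "payload": {
  "motion": [
    {"x": 0, "y": 0, "z": -4, "yaw": 0},
    {"x": 0, "y": 0, "z": -10, "yaw": 0},
    {"x": 0, "y": -2, "z": -14, "yaw": 0},
    {"x": 1.8, "y": -53, "z": -14, "yaw": 0},
    {"x": 1.8, "y": -53, "z": -14, "yaw": 0},
    {"x": 1.8, "y": -53, "z": -14, "yaw": 0},
    {"x": 1.8, "y": -53, "z": -14, "yaw": 0},
    {"x": 1.8, "y": -53, "z": -14, "yaw": 0},
    {"x": 1.8, "y": -53, "z": -14, "yaw": 0},
    {"x": 1.8, "y": -53, "z": -14, "yaw": 0},
    {"x": 1.8, "y": -53, "z": -14, "yaw": 0},
    {"x": 1.8, "y": -53, "z": -14, "yaw": 0},
    {"x": 1.8, "y": -53, "z": -14, "yaw": 0},
    {"x": 1.8, "y": -53, "z": -14, "yaw": 0}
  ]
}}

```text
clock: 21.98
eef_pos: [0.4945, -0.2708, 0.1445]
tool_rot: [0.125, 0.992, 0.0, 0.0]
ft_force: [-0.2, -0.3, -1.8]
grip_width: 0.0286
grasp_force: 59.4
```

```bash
python3 - <<'E'
from h import *
im,M,o=look("w10",dict(steel_tray=.02))
s=bot.get_obs();print(s["clock"],s["grip_width"]);go((.497,-.272),.0105,75.5,s)
E
```

```text
steel_tray 0.98 rc [151. 249.] wh [216. 160.] 73 xy [ 0.4417 -0.2884]
22.075 0.02848820947303681
xyz cm [-0.27 -0.09 13.39] yaw 0.2 heading y 75.7 pos [ 0.4946 -0.2705  0.1444]
```

View pics/w10.png

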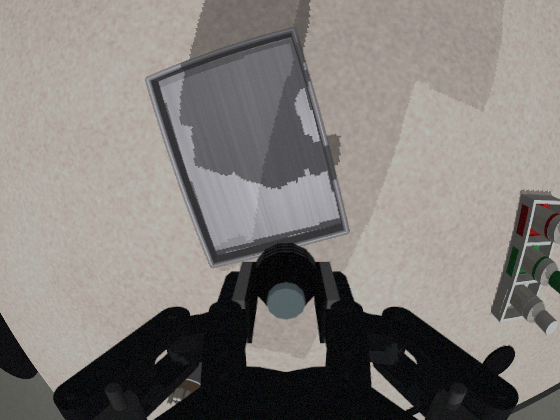

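The gonio lens is held upright over the tray's far end, with the tray rim at (148,78)–(347,265) and its centre at about (0.442,-0.288). Lowering here.

Emit:
{"api": "move_arm", "payload": {
  "motion": [
    {"x": 0, "y": 0, "z": 4.5, "yaw": 0},
    {"x": 0, "y": 0, "z": 9.5, "yaw": 0},
    {"x": 0, "y": 0, "z": 12.2, "yaw": 0},
    {"x": 0, "y": 0, "z": 13, "yaw": 0},
    {"x": 0, "y": 0, "z": 13.3, "yaw": 0},
    {"x": 0, "y": 0, "z": 13.3, "yaw": 0},
    {"x": 0, "y": 0, "z": 13.3, "yaw": 0}
  ]
}}

```text
clock: 22.95
eef_pos: [0.495, -0.2726, 0.0127]
tool_rot: [0.126, 0.992, -0.0, 0.001]
ft_force: [0.2, 0.5, 0.1]
grip_width: 0.0284
grasp_force: 59.4
```

Emit:
{"api": "move_arm", "payload": {
  "motion": [
    {"x": 0, "y": 0, "z": 0.1, "yaw": 0},
    {"x": 0, "y": 0, "z": 0.1, "yaw": 0}
  ]
}}

```text
clock: 23.2
eef_pos: [0.4941, -0.2723, 0.0106]
tool_rot: [0.126, 0.992, -0.0, 0.0]
ft_force: [0.2, -0.4, -0.3]
grip_width: 0.0293
grasp_force: 59.4
```

Emit:
{"api": "move_arm", "payload": {
  "motion": [
    {"x": 0, "y": 0, "z": 0.1, "yaw": 0},
    {"x": 0, "y": 0, "z": 0.1, "yaw": 0}
  ]
}}

```text
clock: 23.45
eef_pos: [0.4941, -0.2723, 0.0102]
tool_rot: [0.126, 0.992, -0.0, 0.0]
ft_force: [-1.5, 0.4, 5.1]
grip_width: 0.0284
grasp_force: 60.0
```

Emit:
{"api": "move_arm", "payload": {
  "motion": [
    {"x": 0, "y": 0, "z": 0, "yaw": 0},
    {"x": 0, "y": 0, "z": 0, "yaw": 0},
    {"x": 0, "y": 0, "z": 0, "yaw": 0},
    {"x": 0, "y": 0, "z": -3, "yaw": 0},
    {"x": 0, "y": 0, "z": -8, "yaw": 0},
    {"x": 0, "y": 0, "z": -13, "yaw": 0},
    {"x": 0, "y": 0, "z": -13, "yaw": 0}
  ],
  "gripper": 0.02
}}

```text
clock: 24.32
eef_pos: [0.4971, -0.2738, 0.1443]
tool_rot: [0.126, 0.992, -0.002, 0.005]
ft_force: [0.4, -0.3, 0.1]
grip_width: 0.0435
grasp_force: 0.0
```

```bash
python3 - <<'E'
from h import *
im,M,o=look("w11",dict(gonio_lens=.015,steel_tray=.02))
s=bot.get_obs();print(s["clock"],s["grip_width"]);go((.4398,.1475),.14,102,s)
cv2.imwrite("pics/w11c.png",im[50:330,130:420])
E
```

```text
gonio_lens 0.62 rc [197. 287.] wh [37. 36.] 45 xy [ 0.4928 -0.2714]
steel_tray 0.63 rc [145. 251.] wh [217. 162.] 74 xy [ 0.441  -0.2888]
24.475 0.0437328170054592
xyz cm [15.63 39.27 -0.12] yaw -26.4 heading y 75.6 pos [ 0.4934 -0.2718  0.1384]
```

View pics/w11c.png

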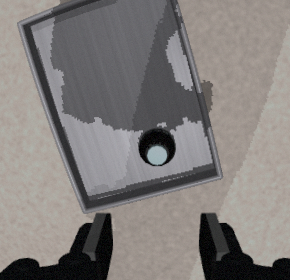

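Gonio stands upright in the tray at (157,148) in the crop. Now the forceps.

Emit:
{"api": "move_arm", "payload": {
  "motion": [
    {"x": 15.6, "y": 39.3, "z": 0, "yaw": -26.5},
    {"x": 15.6, "y": 39.3, "z": 0, "yaw": -26.5},
    {"x": 15.6, "y": 39.3, "z": 0, "yaw": -26.5},
    {"x": 15.6, "y": 39.3, "z": 0, "yaw": -26.5},
    {"x": 15.6, "y": 39.3, "z": 0, "yaw": -26.5},
    {"x": 15.6, "y": 39.3, "z": 0, "yaw": -26.5},
    {"x": 15.6, "y": 39.3, "z": 0, "yaw": -26.5},
    {"x": 15.6, "y": 39.3, "z": 0, "yaw": -26.5},
    {"x": 15.6, "y": 39.3, "z": 0, "yaw": -26.5},
    {"x": 15.6, "y": 39.3, "z": 0, "yaw": -26.5}
  ],
  "gripper": 0.0
}}

```text
clock: 25.72
eef_pos: [0.4405, 0.1459, 0.1386]
tool_rot: [-0.104, 0.995, -0.0, -0.001]
ft_force: [-0.5, -1.0, -1.4]
grip_width: 0.0428
grasp_force: 0.0
```

```bash
python3 - <<'E'
from h import *
im,M,o=look("w12",dict(forceps=.005))
m=o["forceps"][1];q=np.argwhere(m).astype(float);W=np.array([atz("wrist",p,.005,M) for p in q]);c=W.mean(0);u=np.linalg.svd(W-c,full_matrices=False)[2][0];t=(W-c)@u
h=np.degrees(np.arctan2(u[1],u[0]));mid=c+u*(t.max()+t.min())/2;print("mean",c.round(4),"mid",mid.round(4),"len",np.ptp(t).round(3),"heading",h.round(1))
s=bot.get_obs();print(s["clock"],s["grip_width"]);go(mid,.002,h+90,s)
cv2.imwrite("pics/w12c.png",im[80:380,130:430])
E
```

```text
forceps 0.55 rc [200. 286.] wh [122.  17.] 90 xy [0.4384 0.1463]
mean [0.4412 0.1478] mid [0.4412 0.1478] len 0.113 heading 12.5
25.825 0.042811576333774956
xyz cm [-0.07  0.17 13.7 ] yaw -0.6 heading y 101.9 pos [0.4409 0.146  0.139 ]
```

View pics/w12c.png

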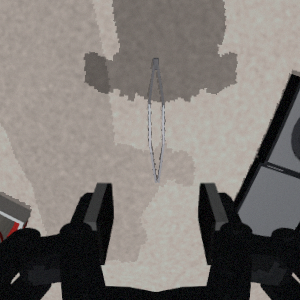

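The forceps are centred and in line with the fingers (crop 157,118).

Emit:
{"api": "move_arm", "payload": {
  "motion": [
    {"x": 0, "y": 0.2, "z": 5, "yaw": -0.6},
    {"x": 0, "y": 0.2, "z": 10, "yaw": -0.6},
    {"x": 0, "y": 0.2, "z": 12.6, "yaw": -0.6},
    {"x": 0, "y": 0.2, "z": 13.6, "yaw": -0.6},
    {"x": 0, "y": 0.2, "z": 13.6, "yaw": -0.6}
  ]
}}

```text
clock: 26.45
eef_pos: [0.4406, 0.1488, 0.0033]
tool_rot: [-0.11, 0.994, -0.0, -0.0]
ft_force: [0.9, -0.3, 0.2]
grip_width: 0.0428
grasp_force: 0.0
```

Emit:
{"api": "move_arm", "payload": {
  "motion": [
    {"x": 0, "y": 0, "z": 0, "yaw": 0},
    {"x": 0, "y": 0, "z": 0, "yaw": 0},
    {"x": 0, "y": 0, "z": 0, "yaw": 0},
    {"x": 0, "y": 0, "z": 0, "yaw": 0},
    {"x": 0, "y": 0, "z": 0, "yaw": 0}
  ],
  "gripper": -0.9
}}

```text
clock: 27.08
eef_pos: [0.4418, 0.1496, 0.0049]
tool_rot: [-0.11, 0.994, 0.0, 0.002]
ft_force: [-0.3, -0.9, 6.2]
grip_width: 0.0112
grasp_force: 58.7
```

```bash
python3 - <<'E'
from h import *
print(bot.get_obs()["grip_width"],bot.get_obs()["grasp_force"])
go((.435,-.318),.14,90)
E
```

```text
0.011230070050600201 58.67366909980774
xyz cm [ 10.87 -45.47 -13.54] yaw 12.7 heading y 102.7 pos [0.4418 0.1496 0.0049]
```

Emit:
{"api": "move_arm", "payload": {
  "motion": [
    {"x": 0, "y": 0, "z": -4, "yaw": 0},
    {"x": 0, "y": 0, "z": -10, "yaw": 0},
    {"x": 0, "y": -2, "z": -13.5, "yaw": 0},
    {"x": 11, "y": -45.4, "z": -13.5, "yaw": 12.7},
    {"x": 11, "y": -45.4, "z": -13.5, "yaw": 12.7},
    {"x": 11, "y": -45.4, "z": -13.5, "yaw": 12.7},
    {"x": 11, "y": -45.4, "z": -13.5, "yaw": 12.7},
    {"x": 11, "y": -45.4, "z": -13.5, "yaw": 12.7},
    {"x": 11, "y": -45.4, "z": -13.5, "yaw": 12.7},
    {"x": 11, "y": -45.4, "z": -13.5, "yaw": 12.7},
    {"x": 11, "y": -45.4, "z": -13.5, "yaw": 12.7},
    {"x": 11, "y": -45.4, "z": -13.5, "yaw": 12.7},
    {"x": 11, "y": -45.4, "z": -13.5, "yaw": 12.7},
    {"x": 11, "y": -45.4, "z": -13.5, "yaw": 12.7}
  ]
}}

```text
clock: 28.82
eef_pos: [0.433, -0.3162, 0.1385]
tool_rot: [-0.001, 1.0, 0.0, -0.0]
ft_force: [0.2, -0.2, -0.4]
grip_width: 0.0111
grasp_force: 58.7
```

```bash
python3 - <<'E'
from h import *
im,M,o=look("w13",dict(steel_tray=.02,gonio_lens=.015))
s=bot.get_obs();print(s["clock"],s["grip_width"]);go((.433,-.318),.0079,90,s)
cv2.imwrite("pics/w13c.png",im[40:400,100:500])
E
```

```text
steel_tray 0.77 rc [209. 316.] wh [198. 163.] 89 xy [ 0.435  -0.2902]
gonio_lens 0.68 rc [266. 334.] wh [37. 31.] 51 xy [ 0.4915 -0.2716]
28.975 0.010780992798202221
xyz cm [ 0.   -0.12 13.06] yaw 0.1 heading y 90.1 pos [ 0.433  -0.3168  0.1385]
```

View pics/w13c.png

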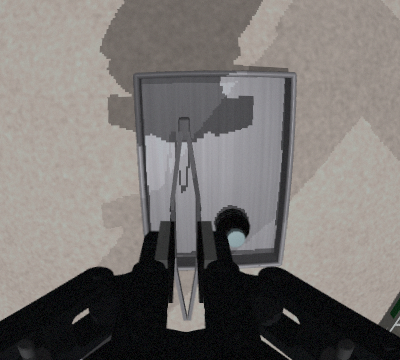

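The forceps hang level along the tray, left of the gonio lens (233,222 in the crop). Lowering.

Emit:
{"api": "move_arm", "payload": {
  "motion": [
    {"x": 0, "y": 0, "z": 4.5, "yaw": 0},
    {"x": 0, "y": 0, "z": 9.5, "yaw": 0},
    {"x": 0, "y": 0, "z": 12, "yaw": 0},
    {"x": 0, "y": 0, "z": 12.8, "yaw": 0},
    {"x": 0, "y": 0, "z": 13, "yaw": 0},
    {"x": 0, "y": 0, "z": 13.1, "yaw": 0},
    {"x": 0, "y": 0, "z": 13.1, "yaw": 0}
  ]
}}

```text
clock: 29.85
eef_pos: [0.4335, -0.3184, 0.0085]
tool_rot: [0.0, 1.0, -0.001, 0.001]
ft_force: [0.2, -0.5, -0.5]
grip_width: 0.0108
grasp_force: 58.7
```

Emit:
{"api": "move_arm", "payload": {
  "motion": [
    {"x": 0, "y": 0, "z": 0, "yaw": 0},
    {"x": 0, "y": 0, "z": 0, "yaw": 0}
  ]
}}

```text
clock: 30.1
eef_pos: [0.433, -0.3181, 0.0079]
tool_rot: [0.0, 1.0, -0.0, 0.0]
ft_force: [-0.1, 1.6, 2.1]
grip_width: 0.011
grasp_force: 59.0
```

Light contact with the tray floor. Releasing with a small opening and going up.

Emit:
{"api": "move_arm", "payload": {
  "motion": [
    {"x": 0, "y": 0, "z": 0, "yaw": 0},
    {"x": 0, "y": 0, "z": 0, "yaw": 0},
    {"x": 0, "y": 0, "z": 0, "yaw": 0},
    {"x": 0, "y": 0, "z": -3, "yaw": 0},
    {"x": 0, "y": 0, "z": -8, "yaw": 0},
    {"x": 0, "y": 0, "z": -14, "yaw": 0},
    {"x": 0, "y": 0, "z": -20, "yaw": 0},
    {"x": 0, "y": 0, "z": -20, "yaw": 0},
    {"x": 0, "y": 0, "z": -20, "yaw": 0}
  ],
  "gripper": -0.5
}}

```text
clock: 31.22
eef_pos: [0.4325, -0.3176, 0.2071]
tool_rot: [0.0, 1.0, 0.0, -0.0]
ft_force: [0.3, 0.5, -1.2]
grip_width: 0.0212
grasp_force: 0.0
```

```bash
python3 - <<'E'
from h import *
w=bot.camera("wrist")[60:400,130:530];b=bot.camera("scene")[60:410,130:450]
b=cv2.resize(b,None,fx=1.25,fy=1.25);w=cv2.resize(w,(380,323));o=np.zeros((438,780,3),np.uint8);o[:b.shape[0],:400]=b[:438];o[:323,400:]=w
cv2.imwrite("pics/end.png",o)
E
```

```text
(no output)
```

View pics/end.png

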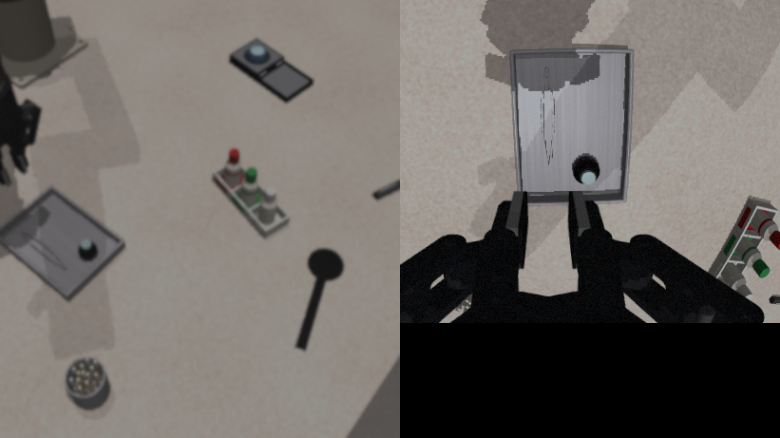

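The final view shows both bottles upright in the rack (235,160 and 250,180) and the lens in the case (257,50). In the tray, the gonio lens is upright (587,170) and the forceps lie flat (548,115).

```bash
python3 -c "
from workcell import bot
print(bot.job_done())"
```

```text
the job is handed in; nothing more can be done
None
```

I put all five things where they belong, in the order asked, and handed the job in at about 31 s. The last pictures show each one placed as asked; the judge's result wasn't shown.

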